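# Run a fingertip along the parts boxes and fold their lids shut

### The arm

A 7-joint arm with a two-finger parallel gripper is mounted at the origin on the work surface. World frame = base frame: x ahead of the robot, y to its left, z up, the work surface at z = 0. Lengths are in m, angles in rad, forces in N, time in s.
With the tool pointing down it reaches from about 0.425 to 0.925 m from the base axis. Payload 6.8 kg.
Tool frame: the origin (TCP) lies midway between the tips of the shut fingers; the grasp point (between the pads) lies 19 mm behind it; z points along the fingers, y is the direction in which the jaws open and shut (so a half turn about z gives the same grasp; the last joint's range is limited). The gripper opens to 85 mm and grips with 20 to 120 N. Pads are 22 mm wide; open, the fingers measure 114 mm over their backs; the gripper's body (76 mm by 85 mm) begins 54 mm behind the grasp point. The pads swing forward as they close: fully open they stand 13 mm farther back than shut.
Start: joints at [-1.239, 0.477, 0.022, 1.555, -0.011, 1.109, -0.083], TCP at [0.287, 0.611, 0.231] pointing down, gripper open.
Joint ranges: [-2.96, 2.96], [-0.34, 2.1], [-1.41, 1.46], [0.24, 2.44], [-1.37, 4.51], [0.17, 1.92], [-2.96, 2.96]. Speed limits (rad/s): [2.39, 2.39, 3.14, 3.14, 3.14, 3.14, 3.14].

### API

Orientations are given as a unit quaternion [w, x, y, z].
In Python, from station import * gives the robot as it stands. The module is installed in compiled form; this text tells all that it offers.
- The arm moves only by the tool jog_arm, never from a script. Its arguments are lists of equal length, an entry for each row: "dp": the shift along the tool's x, y, z in units of 25 mm (1.0 is 25 mm), a list of three; "angular": the turn, a rotation vector about the tool's x, y, z in units of 5 degrees (1.0 is 5 degrees), a list of three; "claw": the finger opening in mm, from 0 to 85.4. A call has exactly 5 rows; each row is the pose to reach, as a shift and turn from the pose commanded when the call began, along the tool's axes at that moment; what a row does not reach only later rows make up. A row lasts 1/10 s, in which the tool goes at most 50 mm and 8.59 degrees, less where a joint would pass 70% of its speed; a pose out of reach is approached as far as the arm can. A call with a gripper value outside its range is refused whole. The fingers move at their own pace and stop on an object; "grip_force" is the grip in N (left out, the last holds). Time passes only in rows, so rows that repeat a pose let the fingers close, or fill a call up. It gives the time, the measured TCP pose, the force and the opening at its end, in the units of the state.
- get_obs(): the state, without advancing time (a new reading comes with each control period).
- read_camera(name): name is "scene" or "top" or "wrist"; returns a dict with "pixels" (400x640x3 uint8, blue, green, red), "camera_matrix" (3x3 intrinsics, pixels), "rvec" (rotation vector, rad) and "tvec" (3), from world to camera coordinates, as OpenCV has them. Camera axes: x right, y down, z forward; pixel columns grow to the right and rows downward; lengths in m; the calibration is good to about 2 mm. The wrist camera is an equidistant fisheye: a pixel r from the principal point sees the ray r / f radians off the axis. A picture is of the moment at which its call begins. There is no depth.
- hand_in(): hands the job in, once; it reports no verdict.
The state is a dict: "t": time; "q": joint angles; "joint_vel": joint speeds; "joint_torque": joint torques, N m; "eef_pos": TCP position; "tool_rot": TCP orientation; "contact_force": force on the tool from outside, world axes, zero at the start; "torque": the same for the moment, N m; "gripper_width": opening from 0.0 (shut) to 1.0 (fully open).
Only numpy, scipy, OpenCV 4.12 (cv2) and the standard library are available. Lean on these libraries where they do the work, as an engineer would, in place of code of your own. Each camera call takes 0.05 s, during which the arm holds its last target.

### The job

The five flip-lid parts boxes in the row on the bench have been left open: run the fingertips lightly along the top of the row so that the lids fold shut one after the other and all lie flat, starting at the end where the fingers meet the backs (the hinge sides) of the lids and push each one down ahead of them onto its own box. Press gently, do not pick up the row or shove it along the bench, and leave everything around it where it is.

Things in the scene. Friction and masses are not known exactly. Their poses are not given: they have to be found in the camera images.
- parts_row: Row of five black flip-lid boxes with blue lids on one loose steel strip, 252 x 54 mm, about 0.9 kg. Origin: centre of its underside, on the bench; z up; x runs along the row from lid 1 to lid 5, the way the lids fold shut. Strip 6 mm thick, boxes 46 (x) x 44 (y) x 26 mm tall, pitch 48 mm, box 3 at the origin. Shut, the lids' tops are level, 35 mm above the bench; open lids reach up to 80 mm.
- row_start (a point): Point on the row's centreline over the hinge of lid 1, at the height of the shut lids' top faces (35 mm above the bench). Here the pass along the row begins.
- row_end (a point): Point on the row's centreline at the far edge of lid 5 when shut, at the height of the shut lids' top faces; 238 mm from row_start in the row's +x. Here the pass along the row ends.
- lid1 (a joint): Opening angle of lid 1 (first, at the row's -x end), rad: 0 shut flat, 1.57 upright, stop at 1.9 (leaning to -x). Plate 46 x 44 x 3 mm hinged along its box's -x top edge, 33.5 mm above the bench. Light hinge friction (0.008 N m: 0.2 N at the free edge, 2 to 4 N close to the hinge); the lid stays where it is left.
- lid2 (a joint): Opening angle of lid 2, rad: 0 shut flat, 1.57 upright, stop at 1.9 (leaning to -x). Plate 46 x 44 x 3 mm hinged along its box's -x top edge, 33.5 mm above the bench. Light hinge friction (0.008 N m: 0.2 N at the free edge, 2 to 4 N close to the hinge); the lid stays where it is left.
- lid3 (a joint): Opening angle of lid 3, rad: 0 shut flat, 1.57 upright, stop at 1.9 (leaning to -x). Plate 46 x 44 x 3 mm hinged along its box's -x top edge, 33.5 mm above the bench. Light hinge friction (0.008 N m: 0.2 N at the free edge, 2 to 4 N close to the hinge); the lid stays where it is left.
- lid4 (a joint): Opening angle of lid 4, rad: 0 shut flat, 1.57 upright, stop at 1.9 (leaning to -x). Plate 46 x 44 x 3 mm hinged along its box's -x top edge, 33.5 mm above the bench. Light hinge friction (0.008 N m: 0.2 N at the free edge, 2 to 4 N close to the hinge); the lid stays where it is left.
- lid5 (a joint): Opening angle of lid 5 (last, at the +x end), rad: 0 shut flat, 1.57 upright, stop at 1.9 (leaning to -x). Plate 46 x 44 x 3 mm hinged along its box's -x top edge, 33.5 mm above the bench. Light hinge friction (0.008 N m: 0.2 N at the free edge, 2 to 4 N close to the hinge); the lid stays where it is left.
- cell_a: Bystander: pink battery cell standing on end beside the row, on its +y side, 18 mm diameter, 65 mm tall, easily tipped. Origin: centre of its foot.
- cell_b: Bystander: blue-green battery cell standing on end beside the row, on its -y side, 18 mm diameter, 65 mm tall, easily tipped. Origin: centre of its foot.
- tweezers: Bystander: steel tweezers lying beside the row, on its +y side, 125 mm long, 12 mm wide, 8 mm high. Origin: on the bench, near the middle; x points to the tips.
- spool: Bystander: reel of solder with black flanges, standing flat, 54 mm diameter, 37 mm high. Origin: centre of its underside.
- driver: Bystander: screwdriver with green handle lying on the bench, 160 mm long. x runs from handle to blade.
- meter: Bystander: multimeter in a black rubber holster lying on its back on the right, 175 x 85 x 49 mm. Origin: centre of its underside.
- pack: Bystander: battery pack under repair on the left, black frame with pink cells and a green board on top, 158 x 78 x 83 mm. Origin: centre of its underside.

How it is judged:
On the way, in this order (a step that is already met when the one before it is completed fails the run):
1. lid 1 folded down, the first of the row (value of joint lid1 below 0.25 rad), for 0.05 s.
2. lid 2 folded down, after the lid before it (value of joint lid2 below 0.25 rad), for 0.05 s.
3. lid 3 folded down, after the lid before it (value of joint lid3 below 0.25 rad), for 0.05 s.
4. lid 4 folded down, after the lid before it (value of joint lid4 below 0.25 rad), for 0.05 s.
5. lid 5 folded down, after the lid before it (value of joint lid5 below 0.25 rad), for 0.05 s.
At the end, for the whole second after the job is handed in: All five lids are shut flat (each within 0.09 rad, i.e. its free edge about 4 mm up at most), folded in the order first to last; the row stands flat on the bench within 25 mm of where it was (value of joint each of lid1, lid2, lid3, lid4, lid5 below 0.09 rad and height (world z) of parts_row below 0.005 m and angle between parts_row's own z axis and vertical below 0.05 rad and distance of parts_row from where it was at the start of the episode below 0.025 m and linear speed of parts_row below 0.01 m/s); the robot touches nothing.
It fails at once if the row is picked up or tipped (height (world z) of parts_row above 0.01 m or angle between parts_row's own z axis and vertical above 0.15 rad).
It fails at once if the row is shoved or carried more than 25 mm (distance of parts_row from where it was at the start of the episode above 0.025 m).
It fails at once if the fingers press on the row with more than 30 N (contact force between the fingers and parts_row above 30 N).
It fails at once if a thing around the row is moved by more than 20 mm, or a standing cell is knocked over (distance of any of cell_a, cell_b, tweezers, spool, driver, meter, pack from where it was at the start of the episode above 0.02 m or angle between any of cell_a, cell_b's own z axis and vertical above 0.3 rad).
It also fails if it takes over 48 s, if anything falls off the work surface, if the arm or the gripper's body presses on something with over 40 N, if the wrist force passes 120 N, or if a joint passes its speed limit or range.

## Working session

There is one attempt and no reset: what is moved stays moved. The work goes in short steps, Python scripts to look and compute and a tool call to move; the robot and the scene stay as the last step left them, time stands still between calls to the robot, and variables do not carry over. Pictures are saved under pics/ and viewed, and the job is handed in when it is done.

Besides the shell and the picture viewer there is one more tool, called after "Emit:" by a JSON object that holds its "method" and its "body". jog_arm: Moves the arm, as the interface text tells. Its arguments: {"type":"object","properties":{"dp":{"type":"array","items":{"type":"array","items":{"type":"number"}}},"angular":{"type":"array","items":{"type":"array","items":{"type":"number"}}},"claw":{"type":"array","items":{"type":"number"}},"grip_force":{"type":"number"}},"required":["dp","angular","claw"]}

```bash
mkdir -p pics; python3 - <<'E'
from station import *
import cv2
o=get_obs();print(o)
for n in("scene","top"):
    c=read_camera(n);cv2.imwrite(f"pics/{n}0.png",c["pixels"]);print(n,c["camera_matrix"],c["rvec"],c["tvec"])
E
```

```text
{'t': 0.0, 'q': array([-1.23910623,  0.4777659 ,  0.02235563,  1.55642978, -0.01152183,
        1.10929149, -0.08311741]), 'joint_vel': array([-1.16841825e-03, -5.91441033e-05, -1.23315072e-04, -1.20050677e-03,
       -3.66180224e-04, -9.26300457e-04,  6.95652379e-04]), 'joint_torque': array([ 1.06951550e-04, -5.96452081e+01,  1.60866939e+00, -2.81188399e+01,
        1.26168964e-02,  9.43697611e-03, -1.23814524e-05]), 'eef_pos': array([0.28715077, 0.61023867, 0.23035809]), 'tool_rot': array([-1.34763854e-04,  2.18136605e-01,  9.75917846e-01, -8.72827255e-04]), 'contact_force': array([-0.42736675, -0.37370183, -0.04005307]), 'torque': array([0.06435191, 0.0509194 , 0.04497363]), 'gripper_width': 0.9999964689909111}
scene [[445.16656826   0.         316.99883679]
 [  0.         445.16656826 196.63406193]
 [  0.           0.           1.        ]] [ 1.26055034  2.32880035 -0.88849639] [ 0.33800737 -0.32206012  1.44481821]
top [[379.45652249   0.         317.62680674]
 [  0.         379.45652249 187.90615349]
 [  0.           0.           1.        ]] [ 2.12092511 -2.15520864  0.15360804] [0.00858711 0.5952159  1.0722848 ]
```

View pics/scene0.png

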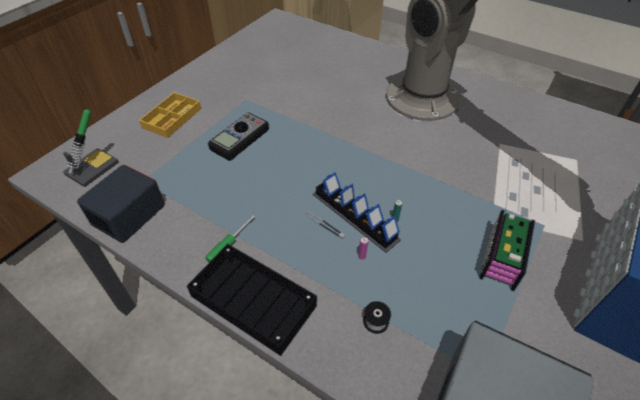

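View pics/top0.png

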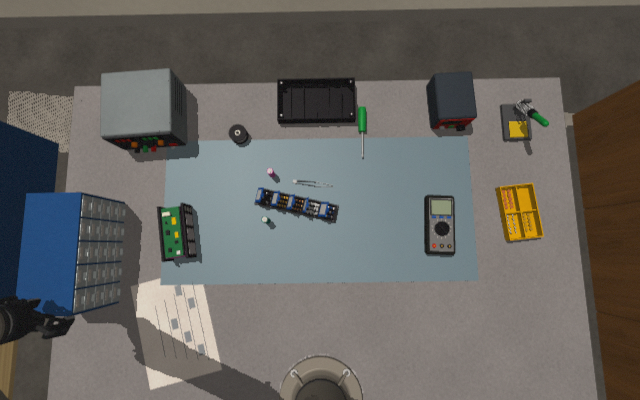

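```bash
python3 - <<'E'
import cv2
t=cv2.imread("pics/top0.png");cv2.imwrite("pics/topc.png",cv2.resize(t[155:235,240:350],None,fx=7,fy=7,interpolation=cv2.INTER_CUBIC))
t=cv2.imread("pics/scene0.png");cv2.imwrite("pics/scc.png",cv2.resize(t[165:270,300:420],None,fx=5.5,fy=5.5,interpolation=cv2.INTER_CUBIC))
E
```

```text
(no output)
```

View pics/topc.png

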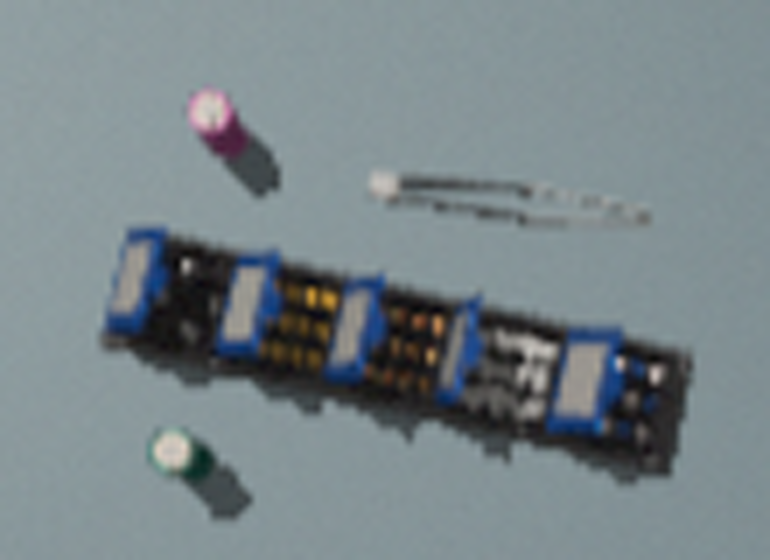

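View pics/scc.png

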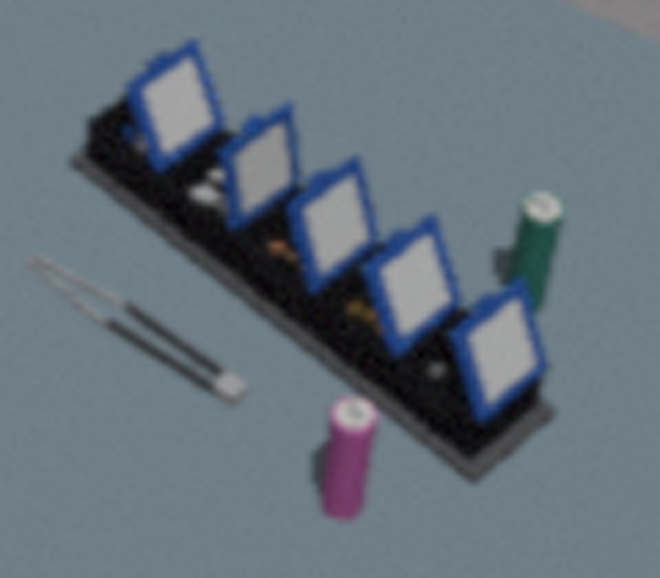

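```bash
cat > h.py <<'E'
import numpy as np,cv2
from station import *
def ray(c,uv,z):
    R=cv2.Rodrigues(np.array(c["rvec"]))[0];t=np.array(c["tvec"]).ravel()
    p=np.linalg.inv(c["camera_matrix"])@[uv[0],uv[1],1];C=-R.T@t;d=R.T@p
    return C+d*(z-C[2])/d[2]
def proj(c,P):
    return cv2.projectPoints(np.array(P,float).reshape(-1,3),c["rvec"],c["tvec"],c["camera_matrix"],None)[0].reshape(-1,2)
E
python3 - <<'E'
from h import *
np.set_printoptions(precision=4,suppress=True)
s=read_camera("scene");t=read_camera("top")
f=lambda u,v:(300+u/5.5-.4,165+v/5.5-.4)
g=lambda u,v:(240+u/7-.4,155+v/7-.4)
for n,uv in dict(nearR=(550,410),near=(475,473),far=(76,158)).items(): print("scene",n,ray(s,f(*uv),.006))
for n,uv in dict(lb=(103,340),rb=(672,472),rt=(692,352)).items(): print("top",n,ray(t,g(*uv),.006))
for n,uv,z in(("pink",(353,415),.065),("green",(542,207),.065)): print("scene",n,ray(s,f(*uv),z))
for n,uv,z in(("pink",(210,110),.065),("green",(173,452),.065)): print("top",n,ray(t,g(*uv),z))
E
```

```text
scene nearR [0.5595 0.1939 0.006 ]
scene near [0.6067 0.1819 0.006 ]
scene far [ 0.5489 -0.0576  0.006 ]
top lb [0.5577 0.1923 0.006 ]
top rb [ 0.4966 -0.0531  0.006 ]
top rt [ 0.5483 -0.0629  0.006 ]
scene pink [0.6493 0.1411 0.065 ]
scene green [0.5075 0.1554 0.065 ]
top pink [0.6466 0.1382 0.065 ]
top green [0.5043 0.1528 0.065 ]
```

```bash
python3 - <<'E'
from h import *
np.set_printoptions(precision=4,suppress=True)
s=read_camera("scene");t=read_camera("top");w=read_camera("wrist");cv2.imwrite("pics/w0.png",w["pixels"])
o=get_obs();P=o["eef_pos"]
print("tcp",proj(s,P),proj(t,P), proj(s,P+[0,0,.15]),proj(t,P+[0,0,.15]))
print("cab top corners (z=.2)",ray(t,(125,200),.2),ray(t,(110,310),.2))
C=-cv2.Rodrigues(s["rvec"])[0].T@s["tvec"];print(C)
# lid free edges: centre of upper edge in both views
def tri(a,b):
    R=[];
    A=[];B=[]
    for c,uv in((s,a),(t,b)):
        p=ray(c,uv,0);Rm=cv2.Rodrigues(c["rvec"])[0];Cc=-Rm.T@c["tvec"];d=(p-Cc)/np.linalg.norm(p-Cc);M=np.eye(3)-np.outer(d,d);A.append(M);B.append(M@Cc)
    return np.linalg.solve(sum(A),sum(B))
f=lambda u,v:(300+u/5.5-.4,165+v/5.5-.4)
g=lambda u,v:(240+u/7-.4,155+v/7-.4)
u=np.array([-.2405,-.9706]);v=np.array([.9706,-.2405]);c0=np.array([.5526,.0655])
# corners at +y free edge (scene: left-top), -y free edge (right top); hinge corners
S=[((455,342),(523,283)),((363,262),(433,217)),((290,190),(358,158)),((220,150),(292,103)),((127,92),(195,42))]
T=[((160,232),(147,330)),((276,255),(260,355)),((382,278),(362,380)),((478,298),(462,402)),((620,330),(603,432))]
for i,(a,b) in enumerate(zip(S,T)):
  for k in (0,1):
    p=tri(f(*a[k]),g(*b[k]));d=p[:2]-c0;h=-.119+.048*i
    x=d@u-h;print(i+1,k,"loc",d@u,d@v,p[2],"ang",np.arctan2(p[2]-.0335,x))
E
```

```text
tcp [[664.1782 172.4043]] [[ 58.743  309.6926]] [[714.3846 111.6671]] [[  6.378  322.3634]]
cab top corners (z=.2) [0.5487 0.4864 0.2   ] [0.2802 0.5063 0.2   ]
[1.1979 0.3689 0.857 ]
1 0 loc -0.10053630011558366 0.01892370827968189 0.06668627023891072 ang 1.0630790222218545
1 1 loc -0.09756949742882148 -0.023344208758260175 0.06740899575057491 ang 1.0071787687594047
2 0 loc -0.04999331792387976 0.019830842440695363 0.07406557864807604 ang 1.0929748468853107
2 1 loc -0.048930592167443075 -0.022591899019875114 0.0689041583900537 ang 1.013379817260682
3 0 loc -0.005208224101229964 0.018967749761333964 0.08172498898056282 ang 1.217355505240421
3 1 loc -0.0052611474864249245 -0.023083272849087587 0.07074251511361244 ang 1.1262825328256565
4 0 loc 0.03449668887622368 0.02054340679614014 0.07618146295640105 ang 1.3518612759666182
4 1 loc 0.03614762014730516 -0.02338611184699764 0.0734457998100863 ang 1.298651479444177
5 0 loc 0.09317433292391744 0.021179574573570056 0.06821018628594384 ang 1.0442984268334579
5 1 loc 0.09495338884387773 -0.02186219895454391 0.06946637155416269 ang 1.0227746523001362
```

View pics/w0.png

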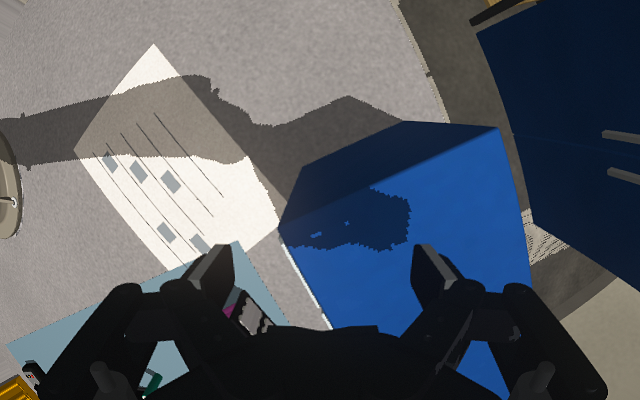

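Emit:
{"method": "jog_arm", "body": {"dp": [[0, 0, -1], [0, 0, -2], [0, 0, -3], [0, 0, -3], [0, 0, -3]], "angular": [[0, 0, 0], [0, 0, 0], [0, 0, 0], [0, 0, 0], [0, 0, 0]], "claw": [0, 0, 0, 0, 0], "grip_force": 20}}

```text
t: 0.85
eef_pos: [0.2875, 0.6109, 0.3067]
tool_rot: [0.0, 0.218, 0.976, 0.001]
contact_force: [-0.3, -0.2, -0.2]
gripper_width: 0.144
```

Emit:
{"method": "jog_arm", "body": {"dp": [[-1.1, -1.4, 0], [-2.2, -2.8, 0], [-3.3, -4.2, 0], [-4.4, -5.6, 0], [-5.5, -7.0, 0]], "angular": [[0, 0, 1.6], [0, 0, 3.2], [0, 0, 4.8], [0, 0, 6.4], [0, 0, 8]], "claw": [0, 0, 0, 0, 0]}}

```text
t: 1.35
eef_pos: [0.337, 0.3914, 0.3049]
tool_rot: [-0.0, 0.541, 0.841, -0.001]
contact_force: [0.7, 0.2, -0.1]
gripper_width: 0.003
```

```bash
cat > g.py <<'E'
from h import *
from scipy.spatial.transform import Rotation as Ro
import sys
np.set_printoptions(precision=4,suppress=True)
u=np.array([-.2405,-.9706,0]);v=np.array([.9706,-.2405,0]);c0=np.array([.5526,.0655,0])-.0015*v
def go(lx,ly,z):
    o=get_obs();q=o["tool_rot"];R=Ro.from_quat([q[1],q[2],q[3],q[0]])
    P=c0+lx*u+ly*v+[0,0,z]
    Rd=Ro.from_matrix(np.array([-u,v,[0,0,-1]]).T)
    print("t",o["t"],"pos",o["eef_pos"],"row-local",(o["eef_pos"]-c0)@u,(o["eef_pos"]-c0)@v,"F",o["contact_force"],"gw",o["gripper_width"])
    print("dp units",R.inv().apply(P-o["eef_pos"])/.025,"ang units",np.degrees((R.inv()*Rd).as_rotvec())/5)
if __name__=="__main__": go(*map(float,sys.argv[1:]))
E
python3 g.py -0.15 0 0.15
```

```text
t 1.35 pos [0.337  0.3914 0.3049] row-local -0.26450699746162776 -0.2861172417256948 F [ 0.6843  0.1879 -0.1149] gw 0.0034126382913872186
dp units [-10.6906   6.1382   6.1966] ang units [-0.0166  0.0205  7.6775]
```

Emit:
{"method": "jog_arm", "body": {"dp": [[-1.6, 0.9, 0.2], [-3.2, 1.8, 0.4], [-4.8, 2.7, 0.6], [-6.4, 3.6, 0.8], [-8, 4.5, 1.0]], "angular": [[0, 0, 1.5], [0, 0, 3.0], [0, 0, 4.6], [0, 0, 6.2], [0, 0, 7.68]], "claw": [0, 0, 0, 0, 0]}}

```text
t: 1.85
eef_pos: [0.5239, 0.2579, 0.28]
tool_rot: [-0.0, 0.788, 0.616, -0.001]
contact_force: [0.7, 0.3, 0.5]
gripper_width: -0.0
```

```bash
python3 g.py -0.15 0 0.14
```

```text
t 1.85 pos [0.5239 0.2579 0.28  ] row-local -0.1798506154268518 -0.0726562659262287 F [0.7071 0.3337 0.5233] gw -7.280501144979075e-05
dp units [-1.1878  2.9127  5.597 ] ang units [-0.0133  0.0149  0.0017]
```

Emit:
{"method": "jog_arm", "body": {"dp": [[-0.3, 0.9, 1.1], [-0.6, 1.8, 2.2], [-0.9, 2.9, 3.3], [-1.2, 2.9, 4.4], [-1.2, 2.9, 5.0]], "angular": [[0, 0, 0], [0, 0, 0], [0, 0, 0], [0, 0, 0], [0, 0, 0]], "claw": [0, 0, 0, 0, 0]}}

```text
t: 2.35
eef_pos: [0.5851, 0.2106, 0.1526]
tool_rot: [-0.0, 0.787, 0.617, -0.003]
contact_force: [-0.1, 0.4, -1.3]
gripper_width: -0.002
```

```bash
python3 g.py -0.15 0 0.075; python3 - <<'E'
from h import *
for n in("scene","top","wrist"):
    t=read_camera(n)["pixels"];t=t if n=="wrist" else (t[155:235,240:350] if n=="top" else t[120:270,300:470])
    cv2.imwrite(f"pics/{n}1.png",t if n=="wrist" else cv2.resize(t,None,fx=4,fy=4,interpolation=cv2.INTER_CUBIC))
E
```

```text
t 2.35 pos [0.5851 0.2106 0.1526] row-local -0.14862524604964159 -0.0018672041383142822 F [-0.0532  0.4395 -1.3435] gw -0.002127651261889277
dp units [0.0686 0.0872 3.1016] ang units [-0.0455  0.0531  0.0307]
```

View pics/scene1.png

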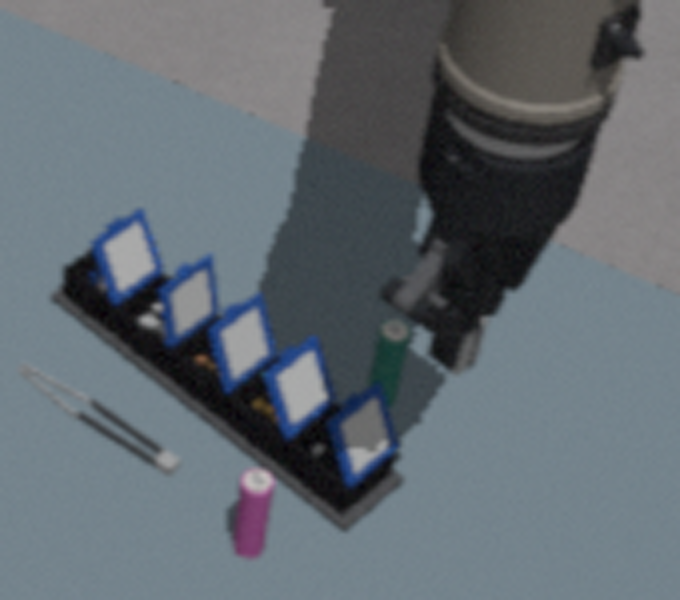

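View pics/wrist1.png

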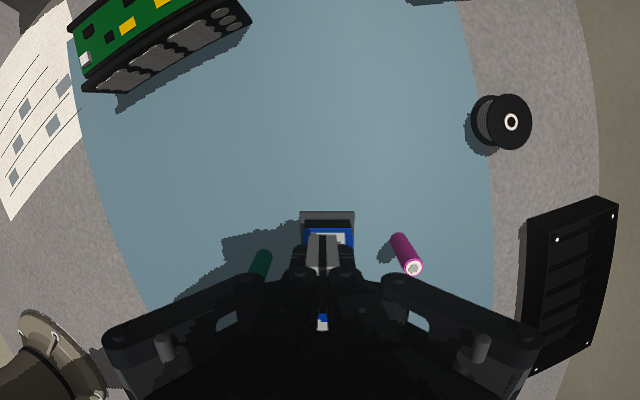

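Emit:
{"method": "jog_arm", "body": {"dp": [[0, 0.1, 1], [0.05, 0.1, 2], [0.05, 0.1, 3], [0.05, 0.1, 3.8], [0.05, 0.1, 3.8]], "angular": [[0, 0, 0], [0, 0, 0], [0, 0, 0], [0, 0, 0], [0, 0, 0]], "claw": [0, 0, 0, 0, 0]}}

```text
t: 3.0
eef_pos: [0.588, 0.215, 0.0603]
tool_rot: [-0.001, 0.785, 0.619, -0.001]
contact_force: [-0.5, 0.0, 0.5]
gripper_width: 0.003
```

```bash
python3 g.py -0.125 0 0.055
```

```text
t 3.0 pos [0.588  0.215  0.0603] row-local -0.15365927985099875 -9.240656452808274e-05 F [-0.4907  0.0115  0.5491] gw 0.0029818071089013805
dp units [-1.1467 -0.0043  0.2114] ang units [-0.0278  0.0114  0.0851]
```

Emit:
{"method": "jog_arm", "body": {"dp": [[-0.3, 0, 0.1], [-0.6, 0, 0.2], [-0.9, 0, 0.2], [-1.2, 0, 0.2], [-1.4, 0, 0.2]], "angular": [[0, 0, 0], [0, 0, 0], [0, 0, 0], [0, 0, 0], [0, 0, 0]], "claw": [0, 0, 0, 0, 0]}}

```text
t: 3.5
eef_pos: [0.5813, 0.1787, 0.0569]
tool_rot: [0.0, 0.786, 0.618, 0.0]
contact_force: [0.2, -0.7, 0.5]
gripper_width: -0.001
```

```bash
python3 g.py -0.1 0 0.044
```

```text
t 3.5 pos [0.5813 0.1787 0.0569] row-local -0.1167896723173405 0.002151170548181018 F [ 0.2253 -0.7149  0.496 ] gw -0.000984390450827704
dp units [-0.6717 -0.0893  0.5163] ang units [ 0.007  -0.0028  0.0505]
```

Emit:
{"method": "jog_arm", "body": {"dp": [[-0.25, -0.05, 0.16], [-0.5, -0.08, 0.32], [-0.75, -0.08, 0.48], [-1.0, -0.08, 0.62], [-1.15, -0.08, 0.72]], "angular": [[0, 0, 0], [0, 0, 0], [0, 0, 0], [0, 0, 0], [0, 0, 0]], "claw": [0, 0, 0, 0, 0]}}

```text
t: 4.0
eef_pos: [0.5721, 0.1515, 0.0377]
tool_rot: [-0.0, 0.786, 0.618, -0.0]
contact_force: [0.3, -0.5, 0.9]
gripper_width: 0.0
```

```bash
python3 g.py -0.088 0 0.0365;  python3 - <<'E'
from h import *
t=read_camera("scene")["pixels"][150:270,300:450]
cv2.imwrite(f"pics/scene2.png",cv2.resize(t,None,fx=5,fy=5,interpolation=cv2.INTER_CUBIC))
E
```

```text
t 4.0 pos [0.5721 0.1515 0.0377] row-local -0.08818995675845169 -0.00022223730528203963 F [ 0.2926 -0.5443  0.8724] gw 0.0004264606480340283
dp units [-0.0079  0.0089  0.0498] ang units [-0.0061  0.0071  0.0563]
```

View pics/scene2.png

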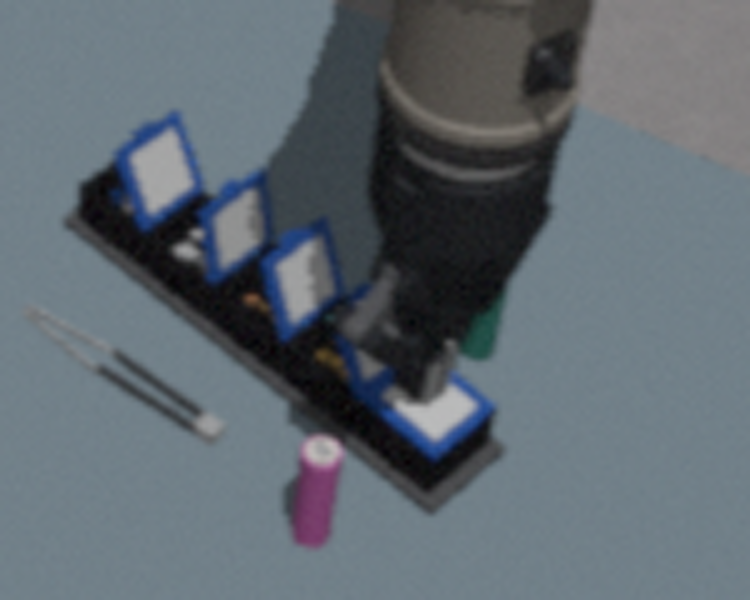

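Emit:
{"method": "jog_arm", "body": {"dp": [[0, 0, 0.03], [0, 0, 0.06], [0, 0, 0.08], [0, 0, 0.08], [0, 0, 0.08]], "angular": [[0, 0, 0], [0, 0, 0], [0, 0, 0], [0, 0, 0], [0, 0, 0]], "claw": [0, 0, 0, 0, 0]}}

```text
t: 4.55
eef_pos: [0.5726, 0.1526, 0.0364]
tool_rot: [0.0, 0.786, 0.619, 0.0]
contact_force: [0.3, -0.2, 1.0]
gripper_width: -0.001
```

```bash
python3 g.py -0.071 0 0.055
```

```text
t 4.55 pos [0.5726 0.1526 0.0364] row-local -0.08937644121498267 -7.925817460982437e-05 F [ 0.3418 -0.2418  0.9521] gw -0.0011313878812398827
dp units [-0.7353 -0.001  -0.7459] ang units [ 0.001  -0.0012  0.0665]
```

Emit:
{"method": "jog_arm", "body": {"dp": [[0.1, 0, -0.4], [0.1, 0, -0.8], [-0.2, 0, -0.85], [-0.5, 0, -0.8], [-0.8, 0, -0.8]], "angular": [[0, 0, 0], [0, 0, 0], [0, 0, 0], [0, 0, 0], [0, 0, 0]], "claw": [0, 0, 0, 0, 0]}}

```text
t: 5.05
eef_pos: [0.5673, 0.1319, 0.0562]
tool_rot: [0.0, 0.786, 0.618, -0.0]
contact_force: [0.9, 1.3, -0.6]
gripper_width: -0.0
```

```bash
python3 g.py -0.04 0 0.0365
```

```text
t 5.05 pos [0.5673 0.1319 0.0562] row-local -0.06795926550314739 -0.00018228326288318044 F [ 0.9085  1.3482 -0.5826] gw -4.259137832733976e-05
dp units [-1.1183  0.002   0.788 ] ang units [-0.0035  0.0046  0.057 ]
```

Emit:
{"method": "jog_arm", "body": {"dp": [[-0.25, 0, 0.16], [-0.55, 0, 0.34], [-0.8, 0, 0.52], [-1.0, 0, 0.68], [-1.1, 0, 0.78]], "angular": [[0, 0, 0], [0, 0, 0], [0, 0, 0], [0, 0, 0], [0, 0, 0]], "claw": [0, 0, 0, 0, 0]}}

```text
t: 5.55
eef_pos: [0.5609, 0.1054, 0.0361]
tool_rot: [-0.0, 0.786, 0.618, -0.0]
contact_force: [0.3, 0.5, 0.6]
gripper_width: 0.001
```

Emit:
{"method": "jog_arm", "body": {"dp": [[0, 0, 0], [0, 0, 0], [0, 0, 0.02], [0, 0, 0.02], [0, 0, 0.02]], "angular": [[0, 0, 0], [0, 0, 0], [0, 0, 0], [0, 0, 0], [0, 0, 0]], "claw": [0, 0, 0, 0, 0]}}

```text
t: 6.05
eef_pos: [0.5614, 0.1065, 0.0364]
tool_rot: [0.0, 0.786, 0.619, 0.0]
contact_force: [-0.6, -0.0, 0.2]
gripper_width: 0.003
```

```bash
python3 g.py -0.021 0 0.056;  python3 - <<'E'
from h import *
t=read_camera("scene")["pixels"][150:270,300:450]
cv2.imwrite(f"pics/scene3.png",cv2.resize(t,None,fx=5,fy=5,interpolation=cv2.INTER_CUBIC))
E
```

```text
t 6.05 pos [0.5614 0.1065 0.0364] row-local -0.041967348782937286 0.00020040157163092942 F [-0.5859 -0.0491  0.201 ] gw 0.0027633635599584373
dp units [-0.8386 -0.0128 -0.7845] ang units [ 0.002  -0.0021  0.0676]
```

View pics/scene3.png

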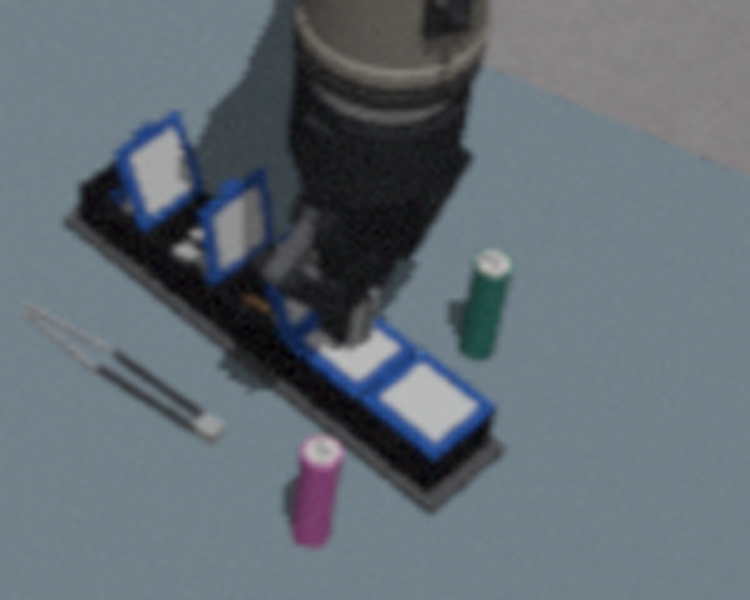

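Lids 1 and 2 lie flat (about (430,400) and (355,350) in the crop). The cells are still upright and the row hasn't moved. Next is lid 3.

Emit:
{"method": "jog_arm", "body": {"dp": [[0.1, 0, -0.4], [0.1, 0, -0.8], [-0.2, 0, -0.85], [-0.55, 0, -0.8], [-0.85, 0, -0.8]], "angular": [[0, 0, 0], [0, 0, 0], [0, 0, 0], [0, 0, 0], [0, 0, 0]], "claw": [0, 0, 0, 0, 0]}}

```text
t: 6.6
eef_pos: [0.5558, 0.0843, 0.0562]
tool_rot: [0.0, 0.786, 0.618, -0.0]
contact_force: [0.2, -0.0, 0.6]
gripper_width: 0.0
```

```bash
python3 g.py 0.007 0 0.0365
```

```text
t 6.6 pos [0.5558 0.0843 0.0562] row-local -0.01906544824887423 0.00011063268010756812 F [ 0.2256 -0.0418  0.5567] gw 0.0004124424334830237
dp units [-1.0423 -0.0092  0.7894] ang units [-0.0024  0.0043  0.0544]
```

Emit:
{"method": "jog_arm", "body": {"dp": [[-0.25, 0, 0.16], [-0.55, 0, 0.34], [-0.8, 0, 0.52], [-1.0, 0, 0.68], [-1.08, 0, 0.79]], "angular": [[0, 0, 0], [0, 0, 0], [0, 0, 0], [0, 0, 0], [0, 0, 0]], "claw": [0, 0, 0, 0, 0]}}

```text
t: 7.1
eef_pos: [0.5496, 0.0585, 0.0359]
tool_rot: [-0.0, 0.786, 0.618, -0.0]
contact_force: [-0.7, -0.4, 0.1]
gripper_width: 0.001
```

Emit:
{"method": "jog_arm", "body": {"dp": [[0, 0, 0], [0, 0, 0], [0, 0, 0.02], [0, 0, 0.02], [0, 0, 0.02]], "angular": [[0, 0, 0], [0, 0, 0], [0, 0, 0], [0, 0, 0], [0, 0, 0]], "claw": [0, 0, 0, 0, 0]}}

```text
t: 7.6
eef_pos: [0.5501, 0.0596, 0.0361]
tool_rot: [0.0, 0.786, 0.619, 0.0]
contact_force: [0.4, 0.2, -0.1]
gripper_width: -0.002
```

```bash
python3 g.py 0.027 0 0.056
```

```text
t 7.6 pos [0.5501 0.0596 0.0361] row-local 0.006320024730624922 0.0004821750498001895 F [ 0.3861  0.215  -0.1329] gw -0.0016053295810702793
dp units [-0.8269 -0.024  -0.7943] ang units [ 0.0022 -0.0018  0.0668]
```

Emit:
{"method": "jog_arm", "body": {"dp": [[0.15, 0, -0.4], [0.15, 0, -0.8], [-0.2, 0, -0.85], [-0.55, 0, -0.8], [-0.85, 0, -0.8]], "angular": [[0, 0, 0], [0, 0, 0], [0, 0, 0], [0, 0, 0], [0, 0, 0]], "claw": [0, 0, 0, 0, 0]}}

```text
t: 8.1
eef_pos: [0.5445, 0.0374, 0.056]
tool_rot: [0.0, 0.786, 0.618, -0.0]
contact_force: [-0.0, 0.2, 0.3]
gripper_width: -0.0
```

Emit:
{"method": "jog_arm", "body": {"dp": [[-0.25, 0, 0.16], [-0.55, 0, 0.34], [-0.8, 0, 0.52], [-1.0, 0, 0.68], [-1.08, 0, 0.79]], "angular": [[0, 0, 0], [0, 0, 0], [0, 0, 0], [0, 0, 0], [0, 0, 0]], "claw": [0, 0, 0, 0, 0]}}

```text
t: 8.6
eef_pos: [0.5382, 0.0116, 0.0356]
tool_rot: [-0.0, 0.786, 0.618, -0.0]
contact_force: [-0.8, 0.4, 0.3]
gripper_width: 0.005
```

Emit:
{"method": "jog_arm", "body": {"dp": [[0, 0, 0], [0, 0, 0], [0, 0, 0], [0, 0, 0], [0, 0, 0]], "angular": [[0, 0, 0], [0, 0, 0], [0, 0, 0], [0, 0, 0], [0, 0, 0]], "claw": [0, 0, 0, 0, 0]}}

```text
t: 9.1
eef_pos: [0.5388, 0.0128, 0.0364]
tool_rot: [0.0, 0.786, 0.619, 0.0]
contact_force: [-0.0, -0.1, -0.9]
gripper_width: -0.005
```

```bash
python3 g.py 0.075 0 0.056;  python3 - <<'E'
from h import *
t=read_camera("scene")["pixels"][150:270,300:450]
cv2.imwrite(f"pics/scene4.png",cv2.resize(t,None,fx=5,fy=5,interpolation=cv2.INTER_CUBIC))
E
```

```text
t 9.1 pos [0.5388 0.0128 0.0364] row-local 0.054506478721685396 0.0007559046981165056 F [-0.0382 -0.0645 -0.864 ] gw -0.004610224052160493
dp units [-0.8191 -0.0349 -0.7839] ang units [ 0.0024 -0.0022  0.0679]
```

View pics/scene4.png

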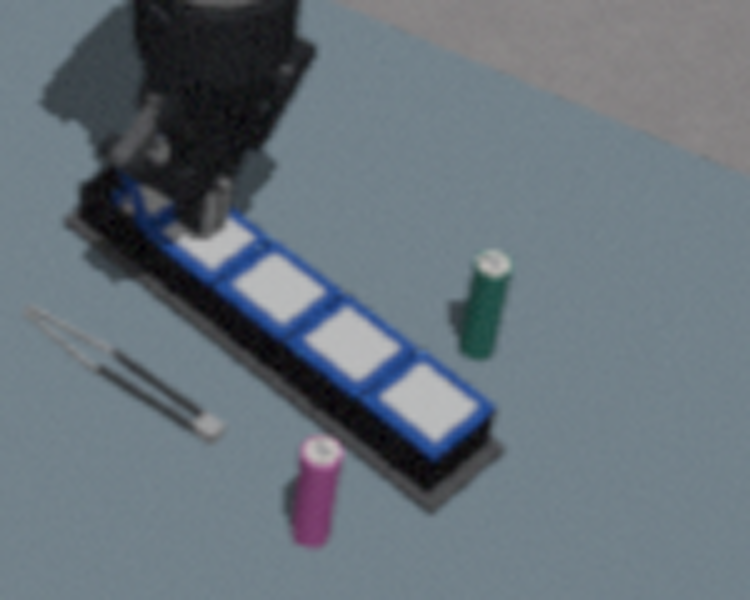

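Emit:
{"method": "jog_arm", "body": {"dp": [[0.15, 0, -0.4], [0.15, 0, -0.8], [-0.2, 0, -0.85], [-0.55, 0, -0.8], [-0.85, -0.03, -0.8]], "angular": [[0, 0, 0], [0, 0, 0], [0, 0, 0], [0, 0, 0], [0, 0, 0]], "claw": [0, 0, 0, 0, 0]}}

```text
t: 9.65
eef_pos: [0.5324, -0.0093, 0.0562]
tool_rot: [0.0, 0.786, 0.618, -0.0]
contact_force: [-0.5, 1.0, 0.5]
gripper_width: -0.002
```

Emit:
{"method": "jog_arm", "body": {"dp": [[-0.25, 0, 0.16], [-0.55, 0, 0.34], [-0.8, 0, 0.52], [-1.0, 0, 0.68], [-1.15, 0, 0.8]], "angular": [[0, 0, 0], [0, 0, 0], [0, 0, 0], [0, 0, 0], [0, 0, 0]], "claw": [0, 0, 0, 0, 0]}}

```text
t: 10.15
eef_pos: [0.5258, -0.0365, 0.0357]
tool_rot: [-0.0, 0.786, 0.618, -0.0]
contact_force: [0.3, 0.1, -0.2]
gripper_width: -0.003
```

Emit:
{"method": "jog_arm", "body": {"dp": [[0, 0, 0], [0, 0, 0], [0, 0, 0], [0, 0, 0], [0, 0, 0]], "angular": [[0, 0, 0], [0, 0, 0], [0, 0, 0], [0, 0, 0], [0, 0, 0]], "claw": [0, 0, 0, 0, 0]}}

```text
t: 10.65
eef_pos: [0.5263, -0.0356, 0.0364]
tool_rot: [0.0, 0.786, 0.619, 0.0]
contact_force: [-0.3, 1.1, -0.0]
gripper_width: -0.003
```

Emit:
{"method": "jog_arm", "body": {"dp": [[0, 0, -0.5], [0, 0, -1.5], [0, 0, -3], [0, 0, -4], [0, 0, -5]], "angular": [[0, 0, 0], [0, 0, 0], [0, 0, 0], [0, 0, 0], [0, 0, 0]], "claw": [0, 0, 0, 0, 0]}}

```text
t: 11.15
eef_pos: [0.5263, -0.036, 0.1636]
tool_rot: [0.0, 0.786, 0.618, 0.001]
contact_force: [0.8, 0.5, 0.2]
gripper_width: -0.0
```

Emit:
{"method": "jog_arm", "body": {"dp": [[-1, -0.5, 0], [-2, -1, 0], [-3, -1.5, 0], [-4, -2, 0], [-5, -2.5, 0]], "angular": [[0, 0, 0], [0, 0, 0], [0, 0, 0], [0, 0, 0], [0, 0, 0]], "claw": [0, 0, 0, 0, 0]}}

```text
t: 11.65
eef_pos: [0.4353, -0.1435, 0.1622]
tool_rot: [0.0, 0.786, 0.618, 0.0]
contact_force: [-0.9, -1.3, -0.4]
gripper_width: -0.004
```

```bash
python3 - <<'E'
from h import *
t=read_camera("scene")["pixels"][150:270,300:450]
cv2.imwrite(f"pics/scene5.png",cv2.resize(t,None,fx=5,fy=5,interpolation=cv2.INTER_CUBIC))
t=read_camera("top")["pixels"][155:235,240:350]
cv2.imwrite(f"pics/top5.png",cv2.resize(t,None,fx=7,fy=7,interpolation=cv2.INTER_CUBIC))
E
```

```text
(no output)
```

View pics/scene5.png

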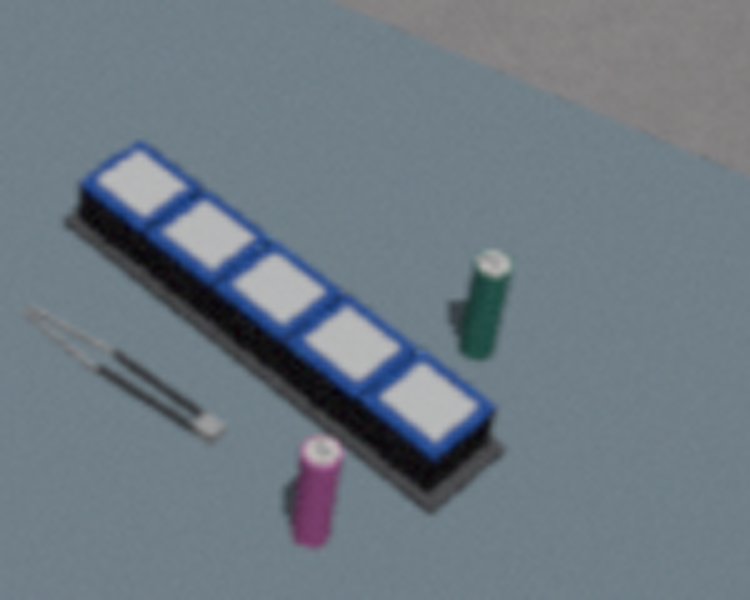

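View pics/top5.png

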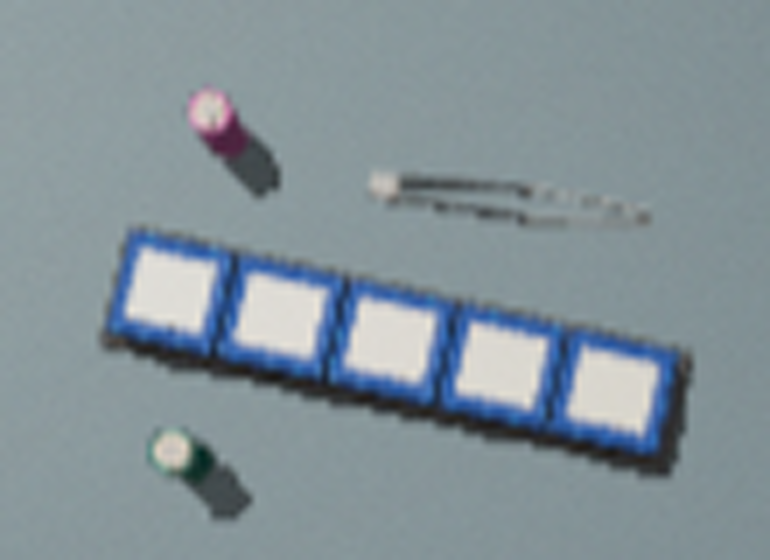

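All five lids look flat in both views: in the top crop they run from (170,290) to (615,395). The row's corners are where they were at the start, near (105,340) and (690,350), and the cells and tweezers haven't moved.

```bash
python3 -c "
from station import *
print(hand_in())"
```

```text
the job is handed in; nothing more can be done
None
```

I folded all five lids shut in order, 1 to 5, and handed the job in at about 12 s of the 48 s allowed. I used the closed fingertips and started at the hinge side. For each lid they met its back about 20 mm above the shut level, swept forward while coming down to about 1.4 mm above that level, then lifted over to the next.

**Lids:** the last scene and top pictures show all five flat. From the fingertip height I estimate each is within about 0.04 rad of shut (the limit is 0.09). I didn't measure the angles directly.

**Row and surroundings:** the row's corners are in the same pixels as at the start. Both cells are still standing and the tweezers haven't moved. I didn't re-measure the spool, driver, meter or pack, but the arm did not go near them during the pass.

**Forces:** no reading taken at the end of a move was above about 2 N, which is close to sensor noise. The arm ended clear of everything, about 0.16 m above the bench. No check failed or disagreed with another.

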